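# Clamp a splined shaft between bench centres with a fold-out crank

### The job

Clamp the flanged shaft between the bench centres: swing the red folding handle of the handwheel up and out before you crank, then crank clockwise (seen from above) until the shaft is pinched firmly, with the crank about twice as stiff as it ran free; do not force it beyond that. Then fold the handle flat back into the wheel without undoing the clamp, let go, and leave the other things on the bench alone.

Things in the scene. Friction and masses are not known exactly. Their poses are not given: they have to be found in the camera images.
- fixture: green bench centres, fixed; origin on the table under the handwheel's axis. Bed 130 mm wide, 25 high, from y +70 to -370. Wheel housing 110 x 120, 125 high at the origin; headstock at y -315 to -370, 115 high, with a round stop on the shaft's line (85 above the table). The stop's tip is set anywhere from y -306 to -288 and not measured: where the shaft gets tight must be felt
- hub (a point): centre of the black handwheel on its upright axis, on the dish's inner floor, 144 mm above the table. Open dish, outer diameter 160, inner 132, rim top 16 above the floor. Stays at this height. Runs free with about 7 N at the handle, stays where left. Clockwise from above drives the nose out 36 mm a turn; it takes about 0.8 to 1.6 turns to get tight
- pivot (a point): folding hinge of the handle on the wheel's rim, 66 mm from the wheel's axis and 36 above the dish floor; goes round with the wheel. Its axis is level, square to the line from hub to pivot. Two steel cheeks, 28 apart over their outsides, flank it and rise 9 above it
- grip (a point): point on the axis of the red round sleeve, 58 mm from the hinge. Sleeve: diameter 22, from 25 to 85 from the hinge; spins freely on its axis, so it can be held fast in one heading while cranking. Folded, it lies level from the hinge inwards over the wheel's centre, its axis 36 above the dish floor; swung out, it stands upright over the hinge
- handle (a joint): fold angle of the handle in rad: 0 flat in the wheel, 1.57 upright, stop at 1.60. Stiff hinge: stays at any angle, takes about 5 N at the grip
- nose: brass round-ended nose, diameter 18 mm; origin at its tip on the shaft's line; moves to the fixture's -y when cranked out. Sprung: once the shaft is tight against the stop, the pinch grows 180 N per rad of wheel (32 N per mm), and each 10 N of pinch adds 0.87 N to the push at the handle. Right: 85 N, a handle push of about 14.5 N, twice the free 7 N; under 35 N is too loose, over 160 N is forced
- shaft: steel shaft lying loose along the fixture's y in two vees, 160 mm long, diameter 32, 0.6 to 1 kg; origin at mid-length on its axis, 85 above the table. Flange of diameter 84, 12 thick, at its -y end, towards the headstock. The nose first pushes it along the vees, until it meets the stop
- spare_mid (a point): spare flanged shaft standing on its flange of diameter 84 mm, 140 high; point at half height. Leave it alone
- bottle_mid (a point): water bottle, diameter 64 mm, 190 high, standing; point at half height. Leave it alone
Things that resemble listed ones, but are neither listed nor needed, are in the scene too. Leave any orange or pink look-alike of the shaft alone.

How it is judged:
By the outcome, as a careful person would: the job done as asked, in the order asked, and still so for the second after the job is handed in, with the robot touching nothing.
It also fails if it takes over 72 s, if anything falls off the work surface, if the arm or the gripper's body presses on something with over 40 N, if the wrist force passes 120 N, or if a joint passes its speed limit or range.

### The arm

A 6-joint arm with a two-finger parallel gripper is mounted at the origin on the work surface. World frame = base frame: x ahead of the robot, y to its left, z up, the work surface at z = 0. Lengths are in m, angles in rad, forces in N, time in s.
With the tool pointing down it reaches from about 0.375 to 0.975 m from the base axis. Payload 3.8 kg.
Tool frame: the origin (TCP) lies midway between the tips of the shut fingers; the grasp point (between the pads) lies 19 mm behind it (r.grasp_offset is the z of the grasp point in the tool frame, in m); z points along the fingers, y is the direction in which the jaws open and shut (so a half turn about z gives the same grasp; the last joint's range is limited). The gripper opens to 85 mm and grips with 20 to 120 N. Pads are 22 mm wide; open, the fingers measure 114 mm over their backs; the gripper's body (76 mm by 85 mm) begins 54 mm behind the grasp point. The pads swing forward as they close: fully open they stand 13 mm farther back than shut.
Start: joints at [-1.367, 0.264, 1.604, -0, 1.274, -0.037], TCP at [0.161, -0.656, 0.231] pointing down, gripper open.
Joint ranges: [-2.63, 2.63], [-0.94, 2.18], [0.31, 2.57], [-1.31, 4.45], [0, 2.66], [-2.55, 2.55]. Speed limits (rad/s): [2.57, 2.57, 3.14, 3.14, 3.14, 3.14].

### API

Orientations are given as [roll, pitch, yaw] about the fixed x, y, z axes, in that order (R = Rz(yaw) Ry(pitch) Rx(roll)).
In Python, from rig import r gives the robot as it stands.
- The arm moves only by the tool apply_moves, never from a script. Its argument "commands" is a list of rows, each a list of 4 numbers: the shift along the tool's x, y, z in units of 150 mm (1.0 is 150 mm), then the turn about the tool's z in units of 1.5 rad (1.0 is 1.5 rad). In form: [[tx, ty, tz, spin], ...]. A call has 1 to 12 rows; each row shifts and turns the commanded pose from where the row before left it, along the tool's axes as they then stand; what a row does not reach is not made up. A row lasts 1/12 s, in which the tool goes at most 41.7 mm and 7.16 degrees, less where a joint would pass 70% of its speed; a pose out of reach is approached as far as the arm can. A call with a number of a shift or a turn outside -1 to 1 is refused whole. A call with a gripper value outside its range is refused whole. "grip" is the closure in counts, from 0 (fully open) to 255 (shut), set as the call begins (left out, the last holds). The fingers move at their own pace and stop on an object; "grip_force" is the grip in N (left out, the last holds). Time passes only in rows, so rows that do not move let the fingers close. It gives the time, the measured TCP pose, the force and the opening at its end, in the units of the state.
- r.get_state(): the state, without advancing time (a new reading comes with each control period).
- r.capture(name): name is "side" or "top" or "wrist"; returns a dict with "image" (384x512x3 uint8, red, green, blue), "range_z" (384x512 float32, m along the optical axis (not along the pixel's ray), 0 where there is no reading), "vertical_fov" (degrees; the focal length in pixels is half the picture's height over the tangent of half this angle, whatever the lens; pixels are square), "cx", "cy" (the principal point, pixels), "distortion" ([k1, k2, p1, p2, k3] as OpenCV has them; the pictures are not rectified), "R" (3x3) and "t" (3): a world point X has camera coordinates R X + t; the wrist camera has in their place "tool_from_camera" (4x4, takes a point from camera to tool coordinates, whose origin is the TCP and whose axes are the flange's). Camera axes: x right, y down, z forward; pixel columns grow to the right and rows downward; lengths in m; the calibration is good to about 2 mm. A picture is of the moment at which its call begins: read the wrist's pose just before it.
- r.sign_off(): hands the job in, once; it reports no verdict.
The state is a dict: "t": time; "joint_positions": joint angles; "dq": joint speeds; "tau": joint torques, N m; "eef_pos": TCP position; "tcp_rot": TCP orientation; "contact_force": force on the tool from outside, world axes, zero at the start; "ft_torque": the same for the moment, N m; "grip_width": finger opening in m.
Only numpy, scipy, OpenCV 4.12 (cv2) and the standard library are available. Lean on these libraries where they do the work, as an engineer would, in place of code of your own. Each camera call takes 0.05 s, during which the arm holds its last target. There are 200 camera calls.

## Working session

There is one attempt and no reset: what is moved stays moved. The work goes in short steps, Python scripts to look and compute and a tool call to move; the robot and the scene stay as the last step left them, time stands still between calls to the robot, and variables do not carry over. Pictures are saved under pics/ and viewed, about 8 in all and at most 12, crops included, and the job is handed in when it is done.

Besides the shell and the picture viewer there is one more tool, called after ">>>" in YAML: its name, and indented under it one key for each argument. apply_moves: Moves the arm, as the interface text tells. Its arguments: {"type":"object","properties":{"commands":{"type":"array","items":{"type":"array","items":{"type":"number","minimum":-1,"maximum":1}}},"grip":{"type":"number"},"grip_force":{"type":"number"}},"required":["commands"]}

```bash
mkdir -p pics; ls
cat > h.py <<'E'
import numpy as np,cv2
from rig import r
def K(c):
    f=c["image"].shape[0]/2/np.tan(np.radians(c["vertical_fov"])/2)
    return np.array([[f,0,c["cx"]],[0,f,c["cy"]],[0,0,1]])
def cloud(c,st=None):
    h,w=c["range_z"].shape
    u,v=np.meshgrid(np.arange(w),np.arange(h))
    p=cv2.undistortPoints(np.stack([u,v],-1).reshape(-1,1,2).astype(np.float64),K(c),np.array(c["distortion"])).reshape(h,w,2)
    z=c["range_z"]; P=np.dstack([p[...,0]*z,p[...,1]*z,z])
    if "R" in c: return (P-np.array(c["t"]))@np.array(c["R"])
    T=np.array(c["tool_from_camera"]); P=P@T[:3,:3].T+T[:3,3]
    from scipy.spatial.transform import Rotation as Ro
    return P@Ro.from_euler("xyz",st["tcp_rot"]).as_matrix().T+np.array(st["eef_pos"])
def save(n,im,s=1):
    cv2.imwrite("pics/"+n,cv2.resize(im[...,::-1],None,fx=s,fy=s,interpolation=cv2.INTER_CUBIC))
E
python3 - <<'E'
from h import *
import pickle
print(r.get_state(), r.grasp_offset)
d={}
for n in("side","top"):
    c=r.capture(n); d[n]=c
a=np.hstack([d["side"]["image"],d["top"]["image"]])
save("a.png",d["top"]["image"],1.5);save("b.png",d["side"]["image"],1.5)
pickle.dump(d,open("d.pkl","wb"))
E
```

```text
pics
{'t': 0.0, 'joint_positions': array([-1.36690470e+00,  2.64747508e-01,  1.60540882e+00, -2.56898011e-05,
        1.27369531e+00, -3.68675477e-02]), 'dq': array([ 0.00078546, -0.00018525,  0.00079336, -0.00161356, -0.00016399,
       -0.00010818]), 'tau': array([-1.69243864e-03, -5.15113842e+01, -3.67318761e+01,  2.26335158e-05,
        1.30405274e-02, -9.65331111e-06]), 'eef_pos': array([ 0.16080671, -0.65479595,  0.22994703]), 'tcp_rot': array([-3.13933430e+00, -5.87337504e-05,  2.40766653e-01]), 'contact_force': array([-0.50352955, -0.62718331,  0.02646502]), 'ft_torque': array([ 0.01678685,  0.01997606, -0.01179549]), 'grip_width': 0.08547497852436337} -0.0187
```

View pics/a.png

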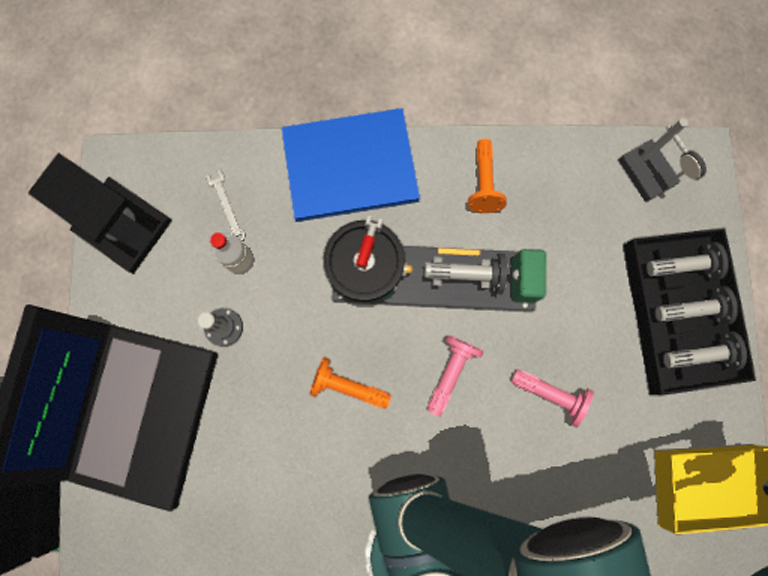

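View pics/b.png

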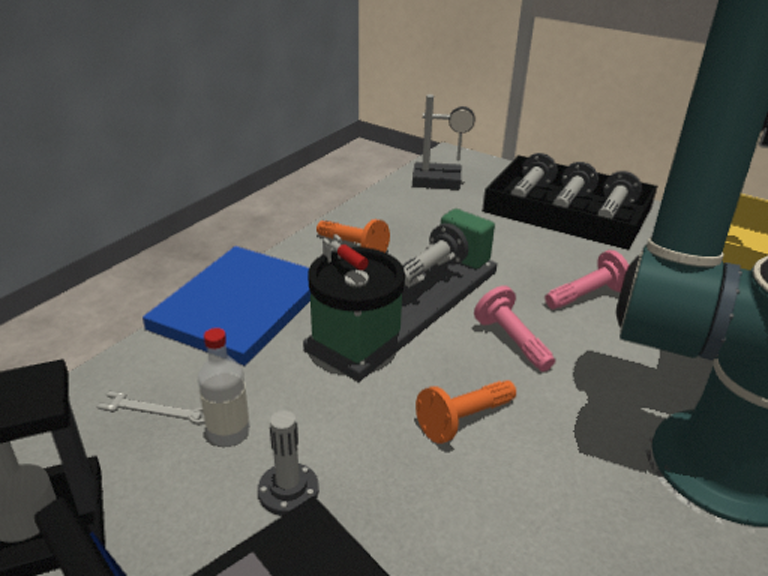

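The top view shows the wheel at (365,260), the red handle folded at (366,248) with its hinge at (373,224), the shaft at (460,271) and the headstock at (529,275). The look-alikes:
- orange at (487,178) and (350,385)
- pink at (455,375) and (552,397)
- rack shafts at (690,310)
- spare at (220,325)

The only red handle is the one on the wheel. The bottle's red cap at (218,240) is not it.

Run:
```python
from h import *
import pickle
d=pickle.load(open("d.pkl","rb"))
for n in("top","side"):
    c=d[n];P=cloud(c);im=c["image"].astype(int)
    red=(im[...,0]>120)&(im[...,1]<50)&(im[...,2]<60)
    Z=P[...,2]
    q=P[red&(Z>.16)&(Z<.22)]
    # look around wheel
    m=np.median(q,0); q=q[np.linalg.norm(q[:,:2]-m[:2],axis=1)<.07]
    print(n,"red",len(q),m, q.min(0),q.max(0))
    u,s,v=np.linalg.svd((q-q.mean(0))[:,:2]);print("dir",v[0],q.mean(0))
    rim=(abs(Z-.160)<.005)&(np.linalg.norm(P[...,:2]-m[:2],axis=2)<.12)
    w=P[rim][:,:2].astype(np.float32)
    # circle fit robust: outer hull
    (x,y),rad=cv2.minEnclosingCircle(w); print("rim",len(w),x,y,rad, np.median(P[rim][:,2]))
    A=np.c_[2*w,np.ones(len(w))];s=np.linalg.lstsq(A,(w**2).sum(1),rcond=None)[0];print("lsq",s[:2],np.sqrt(s[2]+s[0]**2+s[1]**2))
    wht=(im.min(2)>110)&(Z>.17)&(Z<.21)&(np.linalg.norm(P[...,:2]-m[:2],axis=2)<.1)
    print("cheeks",P[wht].mean(0) if wht.any() else None, wht.sum())
    g=(im[...,1]>im[...,0]+15)&(im[...,1]>im[...,2]+5)&(Z>.105)&(Z<.125)&(np.linalg.norm(P[...,:2]-m[:2],axis=2)<.5)
    print("headstock",np.median(P[g],0),g.sum())
c=d["top"];save("c.png",c["image"][130:220,205:380],4)
```

```text
top red 132 [0.62256011 0.10671787 0.19025391] [0.57827342 0.0865016  0.17912027] [0.63793034 0.11817016 0.19669617]
dir [-0.96589456  0.25893571] [0.6096572  0.10282532 0.19038349]
rim 694 0.5977439880371094 0.10867790132761002 0.08015314489603043 0.15947771723378526
lsq [0.59770397 0.10829174] 0.07293463292983819
cheeks [0.65418468 0.09078283 0.18633394] 71
headstock [ 0.57298631 -0.23226046  0.11365707] 552
side red 90 [0.62546112 0.11790793 0.19083963] [0.58137334 0.09245184 0.18612411] [0.6367664  0.12250287 0.19521126]
dir [-0.95187307  0.30649251] [0.60742898 0.10810763 0.19172045]
rim 702 0.5972729325294495 0.1064499169588089 0.08200361579656601 0.160102137021201
lsq [0.59682262 0.10887868] 0.07290355425406046
cheeks [0.65799397 0.08941603 0.18747308] 34
headstock [ 0.56635843 -0.20852414  0.11420889] 626
```

View pics/c.png

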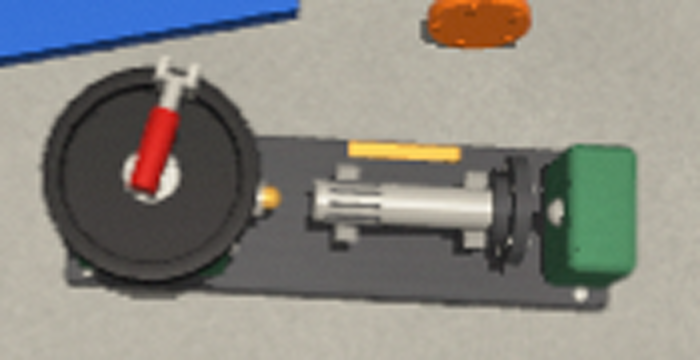

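The target is confirmed: the handle is folded flat, with its hinge at the top of the rim. Hub is about (0.597,0.1085), and hub→pivot heading is about -16.5°. Next I turn the jaws and move above the handle.

>>> apply_moves:
  commands:
    - [0,0,-0.067,0.0706]
    - [0,0,-0.067,0.0706]
    - [0,0,-0.067,0.0706]
    - [0,0,-0.067,0.0706]
    - [0,0,-0.067,0.0706]
  grip: 0

```text
t: 0.52
eef_pos: [0.1609, -0.6551, 0.2812]
tcp_rot: [-3.14, 0.001, -0.294]
contact_force: [-0.5, 0.9, 0.1]
grip_width: 0.0855
```

>>> apply_moves:
  commands:
    - [0.058,-0.238,0,0]
    - [0.058,-0.238,0,0]
    - [0.058,-0.238,0,0]
    - [0.058,-0.238,0,0]
    - [0.058,-0.238,0,0]
    - [0.058,-0.238,0,0]
    - [0.058,-0.238,0,0]
    - [0.058,-0.238,0,0]
    - [0.058,-0.238,0,0]
    - [0.058,-0.238,0,0]
    - [0.058,-0.238,0,0]
    - [0.058,-0.238,0,0]

```text
t: 1.52
eef_pos: [0.3833, -0.2727, 0.2812]
tcp_rot: [-3.141, 0.0, -0.289]
contact_force: [1.1, -0.2, -0.1]
grip_width: 0.0852
```

>>> apply_moves:
  commands:
    - [0.058,-0.238,0,0]
    - [0.058,-0.238,0,0]
    - [0.058,-0.238,0,0]
    - [0.058,-0.238,0,0]
    - [0.058,-0.238,0,0]
    - [0.058,-0.238,0,0]
    - [0.058,-0.238,0,0]
    - [0.058,-0.238,0,0]
    - [0.058,-0.238,0,0]
    - [0.058,-0.238,0,0]
    - [0,0,0,0]
    - [0,0,0,0]

```text
t: 2.52
eef_pos: [0.5682, 0.0446, 0.2806]
tcp_rot: [3.141, 0.002, -0.285]
contact_force: [-0.0, -1.1, 0.1]
grip_width: 0.0855
```

Run:
```python
from h import *
s=r.get_state();print({k:np.round(s[k],4) for k in("t","eef_pos","tcp_rot","contact_force","joint_positions")})
c=r.capture("wrist");P=cloud(c,s);im=c["image"].astype(int);Z=P[...,2]
red=(im[...,0]>110)&(im[...,1]<60)&(im[...,2]<70)&(Z>.17)&(Z<.21)
q=P[red]; print(len(q),q.mean(0),q.min(0),q.max(0))
u,sv,v=np.linalg.svd((q-q.mean(0))[:,:2],full_matrices=False);print(v[0],np.degrees(np.arctan2(v[0,1],v[0,0])))
rim=(abs(Z-.160)<.004); w=P[rim][:,:2];w=w[np.linalg.norm(w-[.597,.1085],axis=1)<.1]
A=np.c_[2*w,np.ones(len(w))];t=np.linalg.lstsq(A,(w**2).sum(1),rcond=None)[0];print("rim",len(w),t[:2],np.sqrt(t[2]+t[0]**2+t[1]**2))
save("w1.png",c["image"],1.3)
```

```text
{'t': np.float64(2.5167), 'eef_pos': array([0.5682, 0.0446, 0.2806]), 'tcp_rot': array([ 3.1409e+00,  1.6000e-03, -2.8520e-01]), 'contact_force': array([-0.0224, -1.0902,  0.1459]), 'joint_positions': array([ 3.4700e-02,  3.9400e-02,  1.7699e+00, -1.0000e-04,  1.3340e+00,
        1.8907e+00])}
2168 [0.60777939 0.10211396 0.1909608 ] [0.57849468 0.08518887 0.18153173] [0.64013686 0.12107336 0.19618698]
[-0.95504114  0.29647331] 162.7540955483924
rim 8574 [0.59906103 0.1064209 ] 0.07241377079686369
```

View pics/w1.png

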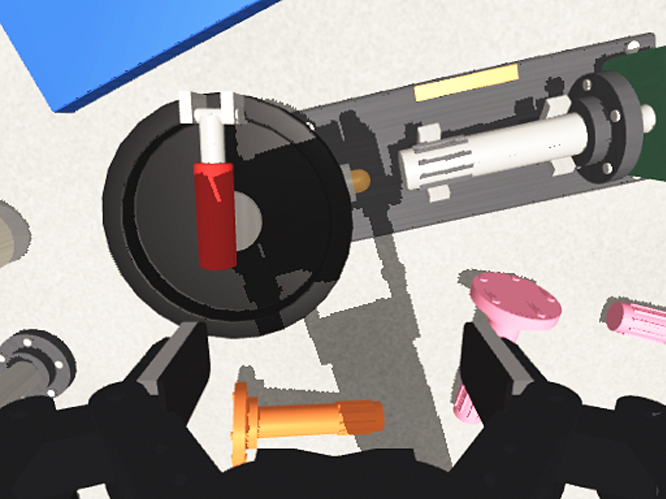

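The sleeve is seen at (215,215) with the cheeks on the rim at (210,105), heading about -17°. This agrees with the first fix, so I go over it and down.

>>> apply_moves:
  commands:
    - [0.032,-0.113,0,0.004]
    - [0.032,-0.113,0,0.004]
    - [0.032,-0.114,0,0]
    - [0.033,-0.114,0,0]
    - [0,0,0.12,0]
    - [0,0,0.12,0]
    - [0,0,0.12,0]
    - [0,0,0.12,0]
    - [0,0,0.12,0]
    - [0,0,0.12,0]
    - [0,0,0.1,0]
    - [0,0,0,0]

```text
t: 3.57
eef_pos: [0.6035, 0.1011, 0.1544]
tcp_rot: [3.138, 0.007, -0.302]
contact_force: [-0.6, 0.8, 0.1]
grip_width: 0.0856
```

>>> apply_moves:
  commands:
    - [0,0,0,0]
    - [0,0,0,0]
    - [0,0,0,0]
    - [0,0,0,0]
    - [0,0,0,0]
    - [0,0,0,0]
    - [0,0,0,0]
    - [0,0,0,0]
  grip: 255
  grip_force: 30

```text
t: 4.23
eef_pos: [0.6073, 0.1035, 0.1597]
tcp_rot: [-3.139, -0.002, -0.301]
contact_force: [0.2, 5.1, 3.0]
grip_width: 0.0211
```

Run:
```python
from h import *
s=r.get_state();print({k:np.round(s[k],4) for k in("t","eef_pos","tcp_rot","contact_force","grip_width")})
c=r.capture("wrist");save("w2.png",c["image"],1.2)
```

```text
{'t': np.float64(4.2333), 'eef_pos': array([0.6073, 0.1035, 0.1597]), 'tcp_rot': array([-3.1391e+00, -1.8000e-03, -3.0060e-01]), 'contact_force': array([0.206 , 5.0633, 2.9537]), 'grip_width': np.float64(0.0211)}
```

View pics/w2.png

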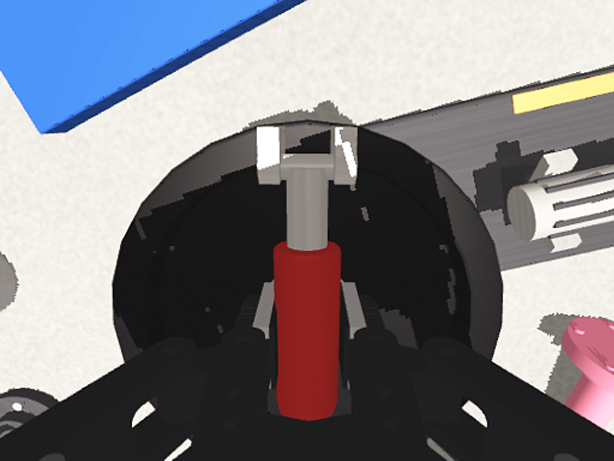

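Gripped squarely on the sleeve: the wrist view has it centred between the pads at (308,330), with the cheeks at (305,150). Next is the swing up along its arc.

>>> apply_moves:
  commands:
    - [0.0033,-0.012,-0.0496,0]
    - [0.0097,0,-0.0488,0]
    - [0.016,0,-0.0471,0]
    - [0.022,0,-0.0446,0]
    - [0.0276,0,-0.0413,0]
    - [0.0328,0,-0.0374,0]

```text
t: 4.78
eef_pos: [0.6204, 0.0997, 0.1975]
tcp_rot: [3.141, 0.007, -0.301]
contact_force: [-2.9, 5.5, -10.3]
grip_width: 0.0209
```

>>> apply_moves:
  commands:
    - [0.0374,0,-0.0328,0]
    - [0.0413,0,-0.0276,0]
    - [0.0446,0,-0.022,0]
    - [0.0471,0,-0.016,0]
    - [0.0488,0,-0.0097,0]
    - [0.0496,0,-0.0033,0]
    - [0.01,0,0,0]
    - [0,0,0,0]
    - [0,0,0,0]

```text
t: 5.53
eef_pos: [0.6606, 0.0874, 0.2158]
tcp_rot: [3.141, 0.006, -0.301]
contact_force: [-5.4, 5.8, -1.8]
grip_width: 0.0207
```

Run:
```python
from h import *
s=r.get_state();print({k:np.round(s[k],4) for k in("t","eef_pos","tcp_rot","contact_force","ft_torque","grip_width")})
for n in("side","wrist"):
    c=r.capture(n);P=cloud(c,s);im=c["image"].astype(int);Z=P[...,2]
    m=(im[...,0]>90)&(im[...,1]<60)&(im[...,2]<70)&(Z>.17)&(Z<.29)&(np.linalg.norm(P[...,:2]-[.63,.1],axis=2)<.1)
    q=P[m]; print(n,len(q)); 
    for a in np.arange(.19,.29,.02):
        k=abs(q[:,2]-a)<.01
        if k.sum()>3: print(round(a,2),q[k].mean(0))
    if n=="side": save("s2.png",c["image"][120:290,150:400],3)
```

```text
{'t': np.float64(5.5333), 'eef_pos': array([0.6606, 0.0874, 0.2158]), 'tcp_rot': array([ 3.141 ,  0.006 , -0.3008]), 'contact_force': array([-5.386 ,  5.8289, -1.7819]), 'ft_torque': array([ 0.8837,  1.1578, -0.0019]), 'grip_width': np.float64(0.0207)}
side 4
wrist 5250
0.21 [0.66250612 0.08700028 0.2141126 ]
0.23 [0.65895169 0.0881028  0.23059814]
0.25 [0.65435648 0.0896189  0.25078147]
0.27 [0.65173517 0.09046476 0.2631745 ]
```

View pics/s2.png

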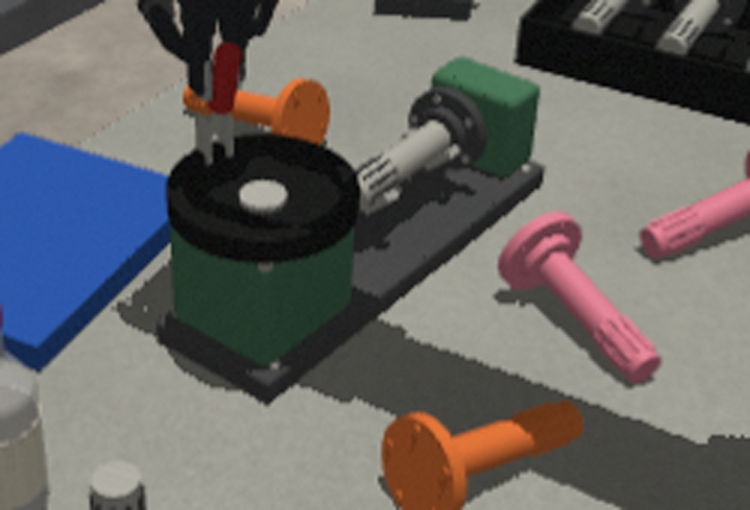

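```bash
cat > tilt.py <<'E'
from h import *
s=r.get_state();c=r.capture("wrist");P=cloud(c,s);im=c["image"].astype(int)
m=(im[...,0]>80)&(im[...,1]<60)&(im[...,2]<70)&(P[...,2]>.19)&(P[...,2]<.29)
q=P[m]-np.array(s["eef_pos"]);y=s["tcp_rot"][2]
a=q[:,:2]@[np.cos(y),np.sin(y)];b=q[:,:2]@[np.sin(y),-np.cos(y)];z=q[:,2]+s["eef_pos"][2]
print(np.round(np.percentile(b,[2,50,98]),4), z.max())
for k in np.arange(.2,.29,.006):
    w=(abs(z-k)<.003)&(abs(b-np.median(b))<.004)
    if w.sum()>2:print(round(k,3),w.sum(),np.round(np.percentile(a[w],[5,50,95]),4))
E
python3 tilt.py
```

```text
[-0.01   -0.0002  0.0097] 0.2890108801246919
0.206 19 [0.0043 0.0048 0.0052]
0.212 135 [0.003  0.0041 0.0052]
0.218 135 [0.0018 0.0027 0.0039]
0.224 155 [0.0004 0.0014 0.0025]
0.23 182 [-0.0012 -0.      0.0011]
0.236 199 [-0.0027 -0.0014 -0.0003]
0.242 218 [-0.0041 -0.0029 -0.0018]
0.248 253 [-0.0056 -0.0043 -0.0032]
0.254 259 [-0.0066 -0.0056 -0.0045]
0.26 342 [-0.0081 -0.0069 -0.0057]
0.266 353 [-0.0128 -0.0093 -0.0071]
```

The handle leans in by about 14°, because the sleeve slid to the edge of the pads. I open a little, re-centre and grip harder.

>>> apply_moves:
  commands:
    - [0,0,0,0]
    - [0,0,0,0]
    - [-0.027,0,0,0]
    - [-0.027,0,0,0]
    - [-0.028,0,0,0]
    - [0,0,0,0]
    - [0,0,0,0]
  grip: 135

```text
t: 6.27
eef_pos: [0.6509, 0.0903, 0.2159]
tcp_rot: [3.142, -0.0, -0.301]
contact_force: [0.0, -0.4, 0.2]
grip_width: 0.0403
```

```bash
python3 tilt.py; python3 -c "
from h import *
s=r.get_state();print({k:np.round(s[k],4) for k in('t','eef_pos','tcp_rot','contact_force','grip_width')})"
```

```text
[-0.0105 -0.0003  0.0097] 0.2889562516329742
0.206 13 [0.0144 0.0147 0.0155]
0.212 121 [0.0132 0.0143 0.0153]
0.218 133 [0.012 0.013 0.014]
0.224 152 [0.0104 0.0115 0.0125]
0.23 171 [0.009  0.0101 0.0112]
0.236 187 [0.0076 0.0087 0.0097]
0.242 209 [0.0062 0.0072 0.0083]
0.248 241 [0.0047 0.0059 0.007 ]
0.254 271 [0.0033 0.0045 0.0055]
0.26 631 [-0.0153  0.0012  0.0039]
0.266 615 [-0.0086 -0.0018  0.0025]
{'t': np.float64(6.3167), 'eef_pos': array([0.6511, 0.0903, 0.2158]), 'tcp_rot': array([ 3.1416e+00, -4.0000e-04, -3.0060e-01]), 'contact_force': array([0.0562, 0.8582, 0.307 ]), 'grip_width': np.float64(0.0402)}
```

>>> apply_moves:
  commands:
    - [-0.013,0,0,0]
    - [0,0,0,0]
    - [0,0,0,0]
    - [0,0,0,0]
    - [0,0,0,0]
  grip: 255
  grip_force: 80

```text
t: 6.73
eef_pos: [0.6491, 0.0912, 0.2158]
tcp_rot: [-3.141, 0.0, -0.301]
contact_force: [-1.9, 0.6, 2.3]
grip_width: 0.0204
```

>>> apply_moves:
  commands:
    - [0.02,0,-0.004,0]
    - [0.02,0,-0.003,0]
    - [0.02,0,-0.002,0]
    - [0.02,0,-0.001,0]
    - [0.015,0,0,0]
    - [0,0,0,0]

```text
t: 7.23
eef_pos: [0.6583, 0.0883, 0.2164]
tcp_rot: [3.14, 0.011, -0.3]
contact_force: [-13.4, 4.4, 7.6]
grip_width: 0.0206
```

```bash
python3 tilt.py; python3 -c "
from h import *
s=r.get_state();print({k:np.round(s[k],4) for k in('t','eef_pos','tcp_rot','contact_force','grip_width')})"
```

```text
[-0.0097 -0.0003  0.0095] 0.28937178437673905
0.206 24 [0.0103 0.011  0.0114]
0.212 94 [0.0101 0.0108 0.0116]
0.218 101 [0.0097 0.0104 0.0111]
0.224 132 [0.0089 0.0098 0.0106]
0.23 133 [0.0085 0.0093 0.0101]
0.236 151 [0.0079 0.0087 0.0094]
0.242 170 [0.0073 0.0082 0.0091]
0.248 200 [0.0067 0.0077 0.0085]
0.254 231 [0.0062 0.0071 0.008 ]
0.26 259 [0.0055 0.0065 0.0074]
0.266 1159 [-0.0125 -0.0021  0.0062]
{'t': np.float64(7.2833), 'eef_pos': array([0.6583, 0.0883, 0.2165]), 'tcp_rot': array([ 3.1405,  0.0111, -0.3005]), 'contact_force': array([-11.7553,   3.341 ,   6.3822]), 'grip_width': np.float64(0.0202)}
```

>>> apply_moves:
  commands:
    - [0.013,0,-0.007,0]
    - [0.013,0,-0.007,0]
    - [0.013,0,0,0]
    - [0,0,0,0]

```text
t: 7.62
eef_pos: [0.6632, 0.0868, 0.2165]
tcp_rot: [3.14, 0.013, -0.3]
contact_force: [-11.9, 5.3, 1.1]
grip_width: 0.0201
```

```bash
python3 tilt.py; python3 -c "
from h import *
s=r.get_state();print({k:np.round(s[k],4) for k in('t','eef_pos','tcp_rot','contact_force','grip_width')})"
```

```text
[-0.0097 -0.0001  0.0095] 0.2891518831791742
0.206 24 [0.0076 0.0079 0.0086]
0.212 81 [0.0075 0.0081 0.0088]
0.218 98 [0.0074 0.008  0.0087]
0.224 109 [0.0073 0.008  0.0086]
0.23 116 [0.0073 0.0079 0.0085]
0.236 135 [0.0073 0.0077 0.0085]
0.242 157 [0.007  0.0077 0.0084]
0.248 180 [0.0068 0.0076 0.0083]
0.254 201 [0.0066 0.0075 0.0082]
0.26 236 [0.0066 0.0074 0.0082]
0.266 1239 [-0.0114 -0.0016  0.007 ]
{'t': np.float64(7.6667), 'eef_pos': array([0.6632, 0.0868, 0.2165]), 'tcp_rot': array([ 3.1401,  0.0134, -0.3004]), 'contact_force': array([-12.1398,   4.9237,   0.4565]), 'grip_width': np.float64(0.0204)}
```

The handle is upright, with under 1° of lean, and the pivot at about (0.660,0.088), which puts the hub at about (0.597,0.1075). I relax the outward push, then crank at constant heading.

>>> apply_moves:
  commands:
    - [-0.025,0.008,0,0]
    - [0,0,0,0]
    - [0,0,0,0]

```text
t: 7.92
eef_pos: [0.6625, 0.0868, 0.2166]
tcp_rot: [-3.14, 0.006, -0.301]
contact_force: [-2.0, 5.2, -3.6]
grip_width: 0.02
```

>>> apply_moves:
  commands:
    - [-0.0067,0.0764,0,0]
    - [-0.0199,0.0741,0,0]
    - [-0.0324,0.0695,0,0]
    - [-0.044,0.0628,0,0]
    - [-0.0542,0.0542,0,0]
    - [-0.0628,0.044,0,0]

```text
t: 8.42
eef_pos: [0.616, 0.0426, 0.2166]
tcp_rot: [-3.137, 0.002, -0.301]
contact_force: [5.2, 9.3, -8.0]
grip_width: 0.0202
```

```bash
cat > st.py <<'E'
from h import *
s=r.get_state();p=np.array(s["eef_pos"]);y=s["tcp_rot"][2]
H=np.array([.597,.1075]);v=p[:2]-H+.0036*np.array([np.cos(y),np.sin(y)])*-1
F=np.array(s["contact_force"]);ph=np.arctan2(v[1],v[0]);rad=v/np.linalg.norm(v);cw=np.array([rad[1],-rad[0]])
print("t",s["t"],p.round(4),np.round(s["tcp_rot"],3),"psi",np.degrees(-.3-ph)%360,"rad",np.linalg.norm(v)*1e3,"F",F.round(1),"push cw",-F[:2]@cw,"push out",-F[:2]@rad, "w",s["grip_width"])
E
python3 st.py; python3 tilt.py
```

```text
t 8.4167 [0.616  0.0426 0.2166] [-3.137e+00  2.000e-03 -3.010e-01] psi 59.105069289330615 rad 65.65835705019563 F [ 5.2  9.3 -8. ] push cw 7.209208856201229 push out 7.7870927907999725 w 0.02020450673515422
[-0.0104 -0.001   0.0087] 0.2842157299553534
0.206 22 [0.0087 0.0093 0.0096]
0.212 84 [0.0087 0.0094 0.0099]
0.218 87 [0.0087 0.0093 0.01  ]
0.224 104 [0.0086 0.0092 0.0099]
0.23 112 [0.0086 0.0092 0.0098]
0.236 125 [0.0085 0.0092 0.0098]
0.242 145 [0.0084 0.0091 0.0098]
0.248 176 [0.0082 0.009  0.0098]
0.254 192 [0.0082 0.0089 0.0097]
0.26 223 [0.0082 0.0089 0.0095]
0.266 1242 [-0.0099  0.0001  0.0087]
```

>>> apply_moves:
  commands:
    - [-0.0735,0.0254,0.005,0]
    - [-0.0781,0.0129,0.005,0]
    - [-0.0764,0.0067,0,0]
    - [-0.0764,-0.0067,0,0]
    - [-0.0741,-0.0199,0,0]
    - [-0.0695,-0.0324,0,0]
    - [-0.0628,-0.044,0,0]
    - [-0.0542,-0.0542,0,0]
    - [-0.044,-0.0628,0,0]
    - [-0.0324,-0.0695,0,0]
    - [-0.0199,-0.0741,0,0]
    - [-0.0067,-0.0764,0,0]

```text
t: 9.47
eef_pos: [0.5359, 0.1242, 0.2165]
tcp_rot: [3.135, 0.003, -0.301]
contact_force: [-4.1, -8.1, 1.1]
grip_width: 0.0202
```

```bash
python3 st.py
```

```text
t 9.4667 [0.5359 0.1242 0.2165] [ 3.135e+00  3.000e-03 -3.010e-01] psi 178.19611844829518 rad 66.981112890203 F [-4.1 -8.1  1.1] push cw 8.91023630346598 push out -1.7757479238323877 w 0.020166648816637996
```

>>> apply_moves:
  commands:
    - [0.0067,-0.0764,0,0]
    - [0.0199,-0.0741,0,0]
    - [0.0324,-0.0695,0,0]
    - [0.044,-0.0628,0,0]
    - [0.0542,-0.0542,0,0]
    - [0.0628,-0.044,0,0]
    - [0.0695,-0.0324,0,0]
    - [0.0741,-0.0199,0,0]
    - [0.0764,-0.0067,0,0]

```text
t: 10.22
eef_pos: [0.6179, 0.1704, 0.2164]
tcp_rot: [3.139, 0.007, -0.3]
contact_force: [-8.0, 0.7, 4.2]
grip_width: 0.0205
```

```bash
python3 st.py
```

```text
t 10.2167 [0.6179 0.1704 0.2164] [ 3.139  0.007 -0.3  ] psi 268.03926372674937 rad 66.33336040628934 F [-8.   0.7  4.2] push cw 7.906535097379353 push out 1.4640948932523898 w 0.020517644461334972
```

>>> apply_moves:
  commands:
    - [0.0764,0.0067,0,0]
    - [0.0741,0.0199,0,0]

```text
t: 10.38
eef_pos: [0.6385, 0.1607, 0.2165]
tcp_rot: [3.141, 0.007, -0.3]
contact_force: [-7.0, 4.4, 2.3]
grip_width: 0.0205
```

```bash
python3 st.py
```

```text
t 10.3833 [0.6385 0.1607 0.2165] [ 3.141  0.007 -0.3  ] psi 287.88694580317645 rad 66.31136885356136 F [-7.   4.4  2.3] push cw 8.23501473040931 push out 0.4536771559287695 w 0.020475956825516946
```

>>> apply_moves:
  commands:
    - [0.0695,0.0324,0,0]
    - [0.0628,0.044,0,0]

```text
t: 10.55
eef_pos: [0.6546, 0.1445, 0.2165]
tcp_rot: [-3.14, 0.007, -0.3]
contact_force: [-5.9, 5.8, 1.3]
grip_width: 0.0203
```

```bash
python3 st.py
```

```text
t 10.55 [0.6546 0.1445 0.2165] [-3.14   0.007 -0.3  ] psi 307.68835186583465 rad 66.2320003068246 F [-5.9  5.8  1.3] push cw 8.128902292497061 push out 1.5419387433117488 w 0.02025845085192281
```

>>> apply_moves:
  commands:
    - [0.0542,0.0542,0,0]
    - [0.044,0.0628,0,0]

```text
t: 10.72
eef_pos: [0.6642, 0.1239, 0.2165]
tcp_rot: [-3.138, 0.005, -0.3]
contact_force: [-3.8, 7.5, -0.4]
grip_width: 0.0198
```

```bash
python3 st.py
```

```text
t 10.7167 [0.6642 0.1239 0.2165] [-3.138  0.005 -0.3  ] psi 327.483245387795 rad 66.12525017087881 F [-3.8  7.5 -0.4] push cw 8.227914547758113 push out 1.7023356068843434 w 0.01981508234173232
```

>>> apply_moves:
  commands:
    - [0.0324,0.0695,0,0]

```text
t: 10.8
eef_pos: [0.6662, 0.1126, 0.2165]
tcp_rot: [-3.138, 0.004, -0.3]
contact_force: [-1.5, 8.3, 0.7]
grip_width: 0.0201
```

```bash
python3 st.py
python3 - <<'E'
from h import *
c=r.capture("top");save("t3.png",c["image"][140:220,260:380],5)
c=r.capture("side");save("s3.png",c["image"][120:240,200:350],4)
a=cv2.imread("pics/t3.png");b=cv2.imread("pics/s3.png");h=400
b=cv2.resize(b,(500,400));a=cv2.resize(a,(600,400))
cv2.imwrite("pics/ts3.png",cv2.resize(np.hstack([a,b]),(800,292)))
E
```

```text
t 10.8 [0.6662 0.1126 0.2165] [-3.138  0.004 -0.3  ] psi 337.41757445679366 rad 66.01216526799935 F [-1.5  8.3  0.7] push cw 8.398837093550027 push out 0.7449569543578005 w 0.02007687667959798
```

View pics/ts3.png

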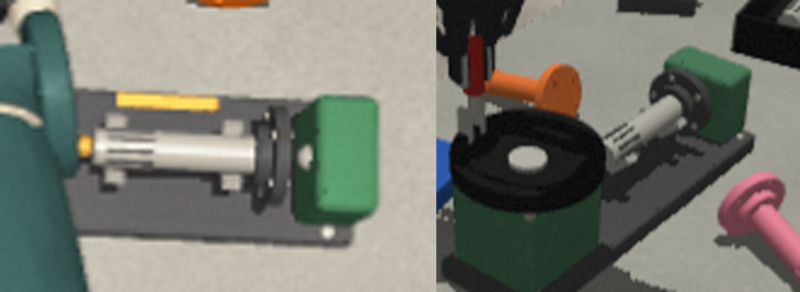

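The nose at (85,147) has reached the shaft. The flange edge at (291,150) is still about 5 mm or more from the stop at (300,155). I keep cranking in small steps.

>>> apply_moves:
  commands:
    - [0.0199,0.0741,0,0]
    - [0.0067,0.0764,0,0]

```text
t: 11.07
eef_pos: [0.6642, 0.0902, 0.2166]
tcp_rot: [-3.137, 0.001, -0.3]
contact_force: [1.7, 8.4, -2.8]
grip_width: 0.0206
```

```bash
python3 st.py
```

```text
t 11.0667 [0.6642 0.0902 0.2166] [-3.137e+00  1.000e-03 -3.000e-01] psi 357.0974037480164 rad 65.80044206095677 F [ 1.7  8.4 -2.8] push cw 8.570515766971035 push out 0.4691728972886154 w 0.020564323149050354
```

>>> apply_moves:
  commands:
    - [-0.0067,0.0764,0,0]
    - [-0.0199,0.0741,0,0]

```text
t: 11.23
eef_pos: [0.6545, 0.069, 0.2167]
tcp_rot: [-3.137, -0.001, -0.3]
contact_force: [4.0, 7.4, -4.9]
grip_width: 0.0199
```

```bash
python3 st.py
```

```text
t 11.2333 [0.6545 0.069  0.2167] [-3.137e+00 -1.000e-03 -3.000e-01] psi 17.51801835143284 rad 65.7572907166937 F [ 4.   7.4 -4.9] push cw 8.409626949260524 push out 0.9112480969026496 w 0.0199230782312051
```

>>> apply_moves:
  commands:
    - [-0.0324,0.0695,0,0]
    - [-0.044,0.0628,0,0]

```text
t: 11.4
eef_pos: [0.6382, 0.0526, 0.2166]
tcp_rot: [-3.138, -0.003, -0.301]
contact_force: [7.0, 5.5, -6.2]
grip_width: 0.0205
```

```bash
python3 st.py
```

```text
t 11.4 [0.6382 0.0526 0.2166] [-3.138e+00 -3.000e-03 -3.010e-01] psi 37.72684860439371 rad 65.72787158309013 F [ 7.   5.5 -6.2] push cw 8.884996747346444 push out 0.44370359470930615 w 0.020471599114392804
```

>>> apply_moves:
  commands:
    - [-0.0542,0.0542,0,0]

```text
t: 11.48
eef_pos: [0.6282, 0.0468, 0.2166]
tcp_rot: [-3.139, -0.003, -0.301]
contact_force: [6.7, 3.7, -7.1]
grip_width: 0.0203
```

```bash
python3 st.py
```

```text
t 11.4833 [0.6282 0.0468 0.2166] [-3.139e+00 -3.000e-03 -3.010e-01] psi 47.81719678104512 rad 65.75147571413501 F [ 6.7  3.7 -7.1] push cw 7.603433204293832 push out 0.538848683553924 w 0.02032484526177964
```

>>> apply_moves:
  commands:
    - [-0.0628,0.044,0.002,0]
    - [-0.0695,0.0324,0.002,0]

```text
t: 11.65
eef_pos: [0.6064, 0.0409, 0.2166]
tcp_rot: [-3.14, -0.006, -0.301]
contact_force: [7.6, 1.9, -4.4]
grip_width: 0.0205
```

```bash
python3 st.py
```

```text
t 11.65 [0.6064 0.0409 0.2166] [-3.14  -0.006 -0.301] psi 67.62368980202413 rad 65.77263535898454 F [ 7.6  1.9 -4.4] push cw 7.693148542509213 push out 1.2288879189532664 w 0.020454973894019474
```

>>> apply_moves:
  commands:
    - [-0.0741,0.0199,0,0]

```text
t: 11.73
eef_pos: [0.5949, 0.0408, 0.2166]
tcp_rot: [-3.141, -0.006, -0.301]
contact_force: [8.8, 0.9, -6.2]
grip_width: 0.0204
```

```bash
python3 st.py
```

```text
t 11.7333 [0.5949 0.0408 0.2166] [-3.141 -0.006 -0.301] psi 77.62787910697459 rad 65.83013143000133 F [ 8.8  0.9 -6.2] push cw 8.731398422071061 push out 1.667771601575701 w 0.020404875640752433
```

>>> apply_moves:
  commands:
    - [-0.0764,0.0067,0,0]
    - [-0.0764,-0.0067,0,0]

```text
t: 11.9
eef_pos: [0.5727, 0.0467, 0.2166]
tcp_rot: [3.14, -0.006, -0.301]
contact_force: [8.4, -2.5, -5.7]
grip_width: 0.0201
```

```bash
python3 st.py
```

```text
t 11.9 [0.5727 0.0467 0.2166] [ 3.14  -0.006 -0.301] psi 97.73585287441699 rad 65.9192281731951 F [ 8.4 -2.5 -5.7] push cw 8.699750313352563 push out 1.3091589220972744 w 0.02005790264355161
```

>>> apply_moves:
  commands:
    - [-0.0741,-0.0199,0,0]

```text
t: 11.98
eef_pos: [0.5627, 0.0524, 0.2166]
tcp_rot: [3.139, -0.006, -0.301]
contact_force: [6.9, -4.1, -5.8]
grip_width: 0.02
```

```bash
python3 st.py
```

```text
t 11.9833 [0.5627 0.0524 0.2166] [ 3.139 -0.006 -0.301] psi 107.75901144812195 rad 65.96229988067523 F [ 6.9 -4.1 -5.8] push cw 7.972337262388801 push out 0.5927864803237778 w 0.01996153836778426
```

>>> apply_moves:
  commands:
    - [-0.0695,-0.0324,0,0]
    - [-0.0628,-0.044,0,0]

```text
t: 12.15
eef_pos: [0.5464, 0.0683, 0.2166]
tcp_rot: [3.137, -0.005, -0.3]
contact_force: [5.5, -9.0, -4.0]
grip_width: 0.0202
```

```bash
python3 st.py
```

```text
t 12.15 [0.5464 0.0683 0.2166] [ 3.137 -0.005 -0.3  ] psi 127.60261364022462 rad 66.08152260619524 F [ 5.5 -9.  -4. ] push cw 10.497363642481139 push out -0.696427764608045 w 0.02016782864351454
```

>>> apply_moves:
  commands:
    - [-0.0542,-0.0542,0,0]

```text
t: 12.23
eef_pos: [0.5408, 0.0779, 0.2166]
tcp_rot: [3.135, -0.004, -0.3]
contact_force: [3.7, -10.8, -4.0]
grip_width: 0.0206
```

```bash
python3 st.py
```

```text
t 12.2333 [0.5408 0.0779 0.2166] [ 3.135 -0.004 -0.3  ] psi 137.28052260507502 rad 66.145753445072 F [  3.7 -10.8  -4. ] push cw 11.316831033183622 push out -1.2970453307542782 w 0.0205617312849547
```

The crank is tightening: 8.3 N free, now 11.3 N. I go on 10°.

>>> apply_moves:
  commands:
    - [-0.044,-0.0628,0,0]

```text
t: 12.32
eef_pos: [0.5368, 0.0883, 0.2166]
tcp_rot: [3.133, -0.004, -0.3]
contact_force: [1.8, -12.9, -2.1]
grip_width: 0.0204
```

```bash
python3 st.py
```

```text
t 12.3167 [0.5368 0.0883 0.2166] [ 3.133 -0.004 -0.3  ] psi 146.9023933236872 rad 66.18826544408577 F [  1.8 -12.9  -2.1] push cw 12.913252713393472 push out -1.767754932582349 w 0.020357322713501266
```

>>> apply_moves:
  commands:
    - [-0.024,-0.0481,0,0]

```text
t: 12.4
eef_pos: [0.535, 0.0963, 0.2165]
tcp_rot: [3.133, -0.003, -0.3]
contact_force: [-0.2, -14.3, -0.8]
grip_width: 0.0203
```

```bash
python3 st.py
```

```text
t 12.4 [0.535  0.0963 0.2165] [ 3.133e+00 -3.000e-03 -3.000e-01] psi 153.9971009167767 rad 66.22080505583654 F [ -0.2 -14.3  -0.8] push cw 14.107990715364854 push out -2.357494966646019 w 0.020341118820290556
```

>>> apply_moves:
  commands:
    - [-0.0084,-0.0214,0,0]
    - [0,0,0,0]

```text
t: 12.57
eef_pos: [0.5346, 0.1001, 0.2165]
tcp_rot: [3.133, -0.002, -0.299]
contact_force: [-1.1, -10.7, 0.5]
grip_width: 0.0207
```

```bash
python3 st.py
```

```text
t 12.5667 [0.5346 0.1001 0.2165] [ 3.133e+00 -2.000e-03 -2.990e-01] psi 157.29092785904194 rad 66.16688833547335 F [ -1.1 -10.7   0.5] push cw 10.582492595108706 push out -2.0851266857025523 w 0.020662293221111572
```

Estimated pinch is 77 N by force and 95 N by angle, which is in the window. I open slightly, turn the jaws square to the fold plane, and check the alignment.

>>> apply_moves:
  commands:
    - [0,-0.0,0,0]
    - [0,0.0,0,0]
    - [0,0,0,-0.067]
    - [0,0,0,-0.067]
    - [0,0,0,-0.067]
    - [0,0,0,-0.067]
    - [0,0,0,0]
    - [0,0,0,0]
  grip: 120

```text
t: 13.23
eef_pos: [0.5354, 0.1039, 0.2173]
tcp_rot: [3.142, -0.001, 0.099]
contact_force: [-0.4, 0.2, 0.2]
grip_width: 0.045
```

```bash
python3 st.py; python3 tilt.py
python3 - <<'E'
from h import *
c=r.capture("wrist");save("w5.png",c["image"],1.2)
E
```

```text
t 13.2333 [0.5354 0.1039 0.2173] [ 3.142e+00 -1.000e-03  9.900e-02] psi 159.31676454390438 rad 65.27646486846812 F [-0.4  0.2  0.2] push cw -0.21479369637345003 push out -0.4376748227226953 w 0.04496246979315974
[-0.0064  0.0033  0.013 ] 0.27117770238035216
0.206 22 [0.007  0.0073 0.0079]
0.212 80 [0.0068 0.0074 0.008 ]
0.218 90 [0.0066 0.0073 0.008 ]
0.224 101 [0.0065 0.0072 0.0078]
0.23 114 [0.0064 0.0072 0.0079]
0.236 135 [0.0063 0.0072 0.0079]
0.242 149 [0.0063 0.0071 0.0077]
0.248 166 [0.0063 0.0071 0.0078]
0.254 197 [0.0061 0.007  0.0077]
0.26 216 [0.0061 0.007  0.0077]
0.266 1232 [-0.0119 -0.0017  0.0069]
```

View pics/w5.png

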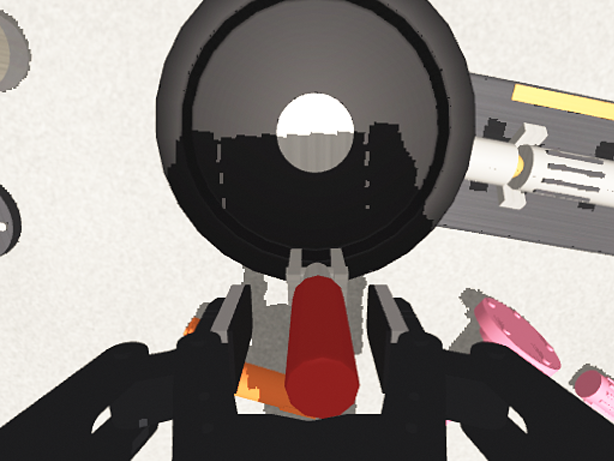

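The sleeve stands at (322,345), 3.3 mm right of the jaw centre, with the hinge in line with the hub. The wheel is still at psi ≈156.4°, so the clamp is unchanged. I centre, grip and fold halfway.

>>> apply_moves:
  commands:
    - [-0.027,0.022,0,-0.008]
    - [0,0,0,0]

```text
t: 13.5
eef_pos: [0.5308, 0.0995, 0.217]
tcp_rot: [3.141, 0.001, 0.113]
contact_force: [-0.5, -0.1, 0.0]
grip_width: 0.0454
```

>>> apply_moves:
  commands:
    - [0,0,0,0]
    - [0,0,0,0]
    - [0,0,0,0]
    - [0,0,0,0]
    - [0,0,0,0]
  grip: 255
  grip_force: 100

```text
t: 13.92
eef_pos: [0.5314, 0.0998, 0.2174]
tcp_rot: [3.141, -0.0, 0.113]
contact_force: [-1.9, -1.8, 2.9]
grip_width: 0.0199
```

>>> apply_moves:
  commands:
    - [0.0496,0,0.0033,0]
    - [0.0488,0,0.0097,0]
    - [0.0471,0,0.016,0]
    - [0.0446,0,0.022,0]
    - [0.0413,0,0.0276,0]
    - [0.0374,0,0.0328,0]

```text
t: 14.42
eef_pos: [0.5705, 0.1041, 0.2018]
tcp_rot: [3.141, 0.003, 0.114]
contact_force: [-4.3, -2.1, 6.5]
grip_width: 0.02
```

```bash
python3 st.py; python3 tilt.py
```

```text
t 14.4167 [0.5705 0.1041 0.2018] [3.141e+00 3.000e-03 1.140e-01] psi 155.69023477655688 rad 30.338656135978468 F [-4.3 -2.1  6.5] push cw 1.5750955666345503 push out -4.574693724664357 w 0.019999181079442974
[-0.0094  0.0001  0.0098] 0.28970569296718207
0.242 264 [0.017  0.0192 0.0204]
0.248 769 [0.0091 0.0133 0.0175]
0.254 498 [0.004  0.0068 0.0098]
```

Folding as expected, so I continue down to flat.

>>> apply_moves:
  commands:
    - [0.0328,0,0.0374,0]
    - [0.0276,0,0.0413,0]
    - [0.022,0,0.0446,0]
    - [0.016,0,0.0471,0]
    - [0.0097,0,0.0488,0]
    - [0.0033,0,0.0496,0]
    - [0,0,0,0]

```text
t: 15.05
eef_pos: [0.5895, 0.1063, 0.1614]
tcp_rot: [3.141, -0.003, 0.113]
contact_force: [-0.9, -2.0, 7.8]
grip_width: 0.0203
```

```bash
cat > flat.py <<'E'
from h import *
s=r.get_state();c=r.capture("wrist");P=cloud(c,s);im=c["image"].astype(int)
m=(im[...,0]>80)&(im[...,1]<60)&(im[...,2]<70)&(P[...,2]>.16)&(P[...,2]<.26)&(np.linalg.norm(P[...,:2]-[.58,.105],axis=2)<.08)
q=P[m]-np.array(s["eef_pos"]);y=s["tcp_rot"][2]
a=q[:,:2]@[np.cos(y),np.sin(y)];b=q[:,:2]@[np.sin(y),-np.cos(y)];z=P[m][:,2]
for k in np.arange(-.06,.06,.006):
    w=(abs(a-k)<.003)&(abs(b-np.median(b))<.004)
    if w.sum()>3:print(round(k,3),w.sum(),np.round(np.percentile(z[w],[50,90]),4))
E
python3 st.py; python3 flat.py
```

```text
t 15.05 [0.5895 0.1063 0.1614] [ 3.141e+00 -3.000e-03  1.130e-01] psi 154.39881234733346 rad 11.21016519585721 F [-0.9 -2.   7.8] push cw 1.8821169706519485 push out -1.1905601205588783 w 0.020277868330630527
-0.024 117 [0.1979 0.1985]
-0.018 224 [0.1988 0.1996]
-0.012 239 [0.2    0.2008]
-0.006 245 [0.2012 0.2022]
-0.0 279 [0.2025 0.2033]
0.006 299 [0.2037 0.2045]
0.012 314 [0.205  0.2059]
0.018 357 [0.2061 0.207 ]
0.024 745 [0.2036 0.2072]
0.03 182 [0.1913 0.1942]
```

It is still about 11° up, because the sleeve slid in the pads. I regrip higher and press down.

>>> apply_moves:
  commands:
    - [0,0,0,0]
    - [0,0,0,0]
    - [0,0,-0.04,0]
    - [0,0,-0.04,0]
    - [0,0,0,0]
  grip: 120

```text
t: 15.52
eef_pos: [0.589, 0.1067, 0.1736]
tcp_rot: [-3.141, -0.002, 0.113]
contact_force: [0.2, 0.1, -0.7]
grip_width: 0.045
```

>>> apply_moves:
  commands:
    - [0,0,0,0]
    - [0,0,0,0]
    - [0,0,0,0]
    - [0,0,0,0]
    - [0,0,0,0]
  grip: 255

```text
t: 15.93
eef_pos: [0.5883, 0.1061, 0.1724]
tcp_rot: [3.141, -0.001, 0.113]
contact_force: [-0.5, -2.3, 2.2]
grip_width: 0.0192
```

>>> apply_moves:
  commands:
    - [0.003,0,0.02,0]
    - [0.003,0,0.02,0]
    - [0.002,0,0.02,0]
    - [0,0,0.02,0]
    - [0,0,0.02,0]
    - [0,0,0,0]
    - [0,0,0,0]

```text
t: 16.52
eef_pos: [0.5915, 0.1066, 0.16]
tcp_rot: [3.141, -0.005, 0.113]
contact_force: [1.7, -2.1, 10.7]
grip_width: 0.0194
```

```bash
python3 st.py; python3 flat.py
```

```text
t 16.5167 [0.5915 0.1066 0.16  ] [ 3.141 -0.005  0.113] psi 154.43247974460496 rad 9.199133592096448 F [ 1.7 -2.1 10.7] push cw 2.276974671071889 push out 1.333398041403262 w 0.01944675084163142
-0.03 83 [0.1905 0.1912]
-0.024 230 [0.1905 0.1914]
-0.018 237 [0.1906 0.1915]
-0.012 252 [0.1905 0.1913]
-0.006 275 [0.1906 0.1913]
-0.0 282 [0.1905 0.1913]
0.006 294 [0.1905 0.1912]
0.012 302 [0.1904 0.1913]
0.018 307 [0.1905 0.1912]
0.024 598 [0.1886 0.1909]
```

The handle is flat: sleeve top level at 0.1905 along its length. I release, lift and back away.

>>> apply_moves:
  commands:
    - [0,0,0,0]
    - [0,0,0,0]
    - [0,0,0,0]
    - [0,0,-0.07,0]
    - [0,0,-0.1,0]
    - [0,0,-0.15,0]
    - [0,0,-0.15,0]
    - [0,0,-0.15,0]
    - [0,0,-0.1,0]
    - [0,0,0,0]
  grip: 110

```text
t: 17.4
eef_pos: [0.5913, 0.1071, 0.27]
tcp_rot: [-3.141, -0.007, 0.113]
contact_force: [-0.1, -0.4, 0.8]
grip_width: 0.0486
```

>>> apply_moves:
  commands:
    - [-0.08,0.15,-0.05,0]
    - [-0.08,0.2,-0.05,0]
    - [-0.08,0.2,0,0]
    - [-0.08,0.2,0,0]
    - [-0.08,0.2,0,0]
    - [-0.08,0.2,0,0]
    - [-0.08,0.2,0,0]
    - [-0.08,0.2,0,0]
    - [-0.05,0.2,0,0]
    - [-0.05,0.15,0,0]
    - [0,0.1,0,0]
    - [0,0,0,0]

```text
t: 18.4
eef_pos: [0.5124, -0.2063, 0.2789]
tcp_rot: [-3.142, 0.001, 0.11]
contact_force: [0.2, 0.6, 0.1]
grip_width: 0.0486
```

Run:
```python
from h import *
s=r.get_state();print({k:np.round(s[k],3) for k in("t","eef_pos","contact_force")})
H=np.array([.597,.1075]);ims=[]
for n in("top","side"):
    c=r.capture(n);P=cloud(c);im=c["image"].astype(int);Z=P[...,2]
    near=np.linalg.norm(P[...,:2]-H,axis=2)<.1
    q=P[(im[...,0]>120)&(im[...,1]<50)&(im[...,2]<60)&near&(Z>.15)]
    w=P[(im.min(2)>110)&(Z>.175)&(Z<.21)&near]
    print(n,len(q),q.mean(0),q[:,2].max(),"cheek",len(w),w.mean(0)); v=w.mean(0)[:2]-H
    print("cheek angle",np.degrees(np.arctan2(v[1],v[0])))
    ims.append(cv2.resize(c["image"][120:230,200:385] if n=="top" else c["image"][110:250,180:360],(400,300)))
save("end.png",np.hstack(ims))
```

```text
{'t': np.float64(18.4), 'eef_pos': array([ 0.512, -0.206,  0.279]), 'contact_force': array([0.196, 0.647, 0.144])}
top 93 [0.58716887 0.1062233  0.18784812] 0.19308544499246494 cheek 86 [0.54276147 0.10219552 0.18550151]
cheek angle -174.41428809954908
side 114 [0.58541401 0.11017438 0.18877208] 0.19447232049151136 cheek 49 [0.53747644 0.10054146 0.18678408]
cheek angle -173.33215938833274
```

View pics/end.png

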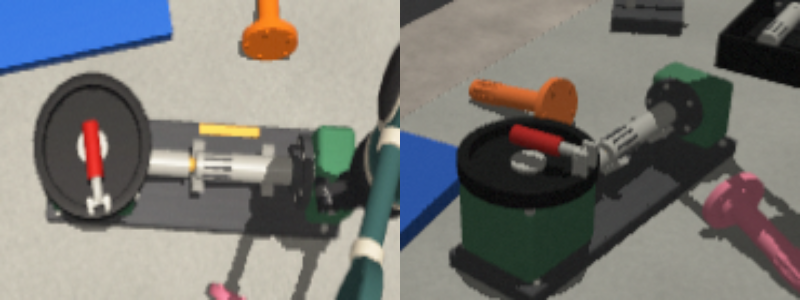

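The last view shows the handle flat at (93,150), the shaft run up to the headstock, and the wheel unmoved at about -174°. I hand in.

```bash
python3 -c "
from rig import r
print(r.sign_off())"
```

```text
the job is handed in; nothing more can be done
None
```

The shaft is clamped between the centres, and I handed the job in at about 18.5 s. I swung the handle upright, then cranked clockwise about 1.43 turns. It ran free at about 8 N and tightened at roughly 1.35 turns. I stopped at about 15 N, then folded the handle flat and backed the gripper off.

**Pinch:** my two estimates disagree somewhat, about 77 N from the push at the handle and about 95 N from the angle turned after it tightened. Both are inside the 35–160 N window. The free push read about 8 N rather than the 7 N given, so I worked from the rise above it.

**Last checks:**
- **Handle:** level over the wheel. Before release the sleeve top was at 0.1905 m all along its length, which is the flat position.
- **Wheel:** after folding, the cameras put the hinge at -173.3° to -174.4°. It was -173.6° before folding, so the clamp was not undone.
- **Robot:** clear of everything, with under 1 N on the wrist.
- **Bench:** I took no final measurement of the other items. The arm stayed above them throughout, and those in the last view looked unmoved.

**What went wrong on the way:** the sleeve slid in the pads twice. The handle stopped about 14° short of upright, and later about 11° short of flat. I regripped and finished the movement each time.

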